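# Press the jig parts home in the foam of the inclined case

### The arm

A 6-joint arm with a two-finger parallel gripper is mounted at the origin on the work surface. World frame = base frame: x ahead of the robot, y to its left, z up, the work surface at z = 0. Lengths are in mm, angles in rad, forces in N, time in s.
With the tool pointing down it reaches from about 350 to 975 mm from the base axis. Payload 7.1 kg.
Tool frame: the origin (TCP) lies midway between the tips of the shut fingers; the grasp point (between the pads) lies ctrl.grip_point_offset behind it (ctrl.grip_point_offset is the distance from the TCP to the grasp point, in mm); z points along the fingers, y is the line along which they close (so a half turn about z gives the same grasp; the last joint's range is limited). The gripper opens to 88 mm and grips with 3 to 60 N. Pads are 20 mm wide; open, the fingers measure 115 mm over their backs; the gripper's body (75 mm by 178 mm) begins 61 mm behind the grasp point.
Start: joints at [1.215, 0.423, 1.63, -0, 1.089, -0.019], TCP at [206.511, 589.88, 222.675] pointing down, gripper open.
Joint ranges: [-3, 3], [-0.9, 2.11], [0.09, 2.58], [-1.31, 4.45], [0.11, 2.69], [-2.54, 2.54]. Speed limits (rad/s): [2.39, 2.39, 3.01, 3.14, 3.14, 3.14].

### API

Orientations are given as a rotation vector (axis times angle).
In Python, from workcell import ctrl gives the robot as it stands.
- The arm moves only by the tool apply_moves, never from a script. Its argument "targets" is a list of rows, each an object of numbers: "tx", "ty", "tz": the shift along the world's x, y, z in m; "spin": the turn about the world's z in degrees. In form: [{"tx": .., "ty": .., "tz": .., "spin": ..}, ...]. A call has exactly 8 rows; each row is the pose to reach, as a shift and turn from the pose commanded when the call began; what a row does not reach only later rows make up. A row lasts 1/10 s, in which the tool goes at most 50 mm and 8.59 degrees, less where a joint would pass 70% of its speed; a pose out of reach is approached as far as the arm can. A call with a gripper value outside its range is refused whole. "gripper" is the closure, from -1 (fully open) to 1 (shut), set as the call begins (left out, the last holds). The fingers move at their own pace and stop on an object; the grip force is fixed at half the most. Time passes only in rows, so rows that repeat a pose let the fingers close, or fill a call up. It gives the time, the measured TCP pose, the force, the opening and the grip force at its end, in the units of the state.
- ctrl.get_obs(): the state, without advancing time (a new reading comes with each control period).
- ctrl.get_image(name): name is "side" or "top"; returns the picture (480x640x3 uint8, red, green, blue); there is no depth.
- ctrl.get_calibration(name): a dict with "fov_y" (degrees; the focal length in pixels is half the picture's height over the tangent of half this angle, whatever the lens; pixels are square), "cx", "cy" (the principal point, pixels), "dist" ([k1, k2, p1, p2, k3] as OpenCV has them; the pictures are not rectified), "rvec" (rotation vector, rad) and "tvec" (3), from world to camera coordinates, as OpenCV has them. Camera axes: x right, y down, z forward; pixel columns grow to the right and rows downward; lengths in mm; the calibration is good to about 2 mm. A picture is of the moment at which its call begins. get_calibration takes no time and is no camera call.
- ctrl.close_job(): hands the job in; it is judged then, once.
Trained networks look in the newest picture that a camera, given by its name, has taken for a name from the list of things; names that differ only in an ending like _2 or _b are one class to them, and where a whole thing is asked for, a point or a joint stands for the part that bears it (a point fixed in the world has none). Each returns a list of dicts, best first, with "score" (0 to 1); they miss things now and then, are a little off and sometimes report something else, mostly with a low value. They report only what shows in the picture. A call takes as long as a camera call. They do not tell look-alikes from the thing itself.
- ctrl.outline_of(name, camera): "pixels" (480x640 bool, what is visible of it) and "box" ([left, top, right, bottom] in pixels, round what is visible of it).
- ctrl.pinpoint(name, camera): "uv" ([column, row] in pixels: a listed point, or the origin of a listed thing).
The state is a dict: "t": time; "qpos": joint angles; "qvel": joint speeds; "joint_torque": joint torques, N m; "ee_pos": TCP position; "orientation": TCP orientation; "ft_force": force on the tool from outside, world axes, zero at the start; "moment": the same for the moment, N m; "width": finger opening in mm; "grasp_force": force on a finger pad.
Only numpy, scipy, OpenCV 4.12 (cv2) and the standard library are available. Lean on these libraries where they do the work, as an engineer would, in place of code of your own. Each camera call takes 0.05 s, during which the arm holds its last target. There are 200 camera calls.

### The job

Put the two aluminium jig parts, the T-shaped one and the L-shaped one, back into their matching cutouts in the foam of the case on the inclined stand, and press both ends of each part down until it sits fully home on the bottom of its cutout. Leave the screwdriver and solder spool where they are.

Things in the scene. Friction and masses are not known exactly. Their poses are not given: they have to be found in the camera images.
- tee: Matt aluminium part lying flat on the bench, 30 mm tall, 0.17 to 0.34 kg. T shape: stem 24 mm wide, crossbar 70 x 24 mm at one end, 130 mm long over all. Origin: middle of the 130 mm length on the stem's centreline, underside. x along the stem to the crossbar (crossbar x 41 to 65, y -35 to 35 mm), z up. Grip across the stem; centre of mass at x = 14 mm.
- ell: Matt aluminium part lying flat on the bench, 30 mm tall, 0.17 to 0.34 kg. L shape: stem 24 mm wide, foot 24 mm wide to one side at one end, 130 mm long over all. Origin: middle of the 130 mm length on the stem's centreline, underside. x along the stem to the foot (foot x 41 to 65, y -48 to 12 mm), z up. Grip across the stem; centre of mass at x = 12, y = -6 mm.
- tee_wide (a point): Point under the middle of the T's crossbar, at x = 53, y = 0, z = 0 mm of tee.
- tee_tail (a point): Point under the T's stem near its free end, at x = -45, y = 0, z = 0 mm of tee.
- ell_wide (a point): Point under the middle of the L's foot, at x = 53, y = -18, z = 0 mm of ell.
- ell_tail (a point): Point under the L's stem near its free end, at x = -45, y = 0, z = 0 mm of ell.
- insert: Fixed charcoal foam insert (cutout floors pale), 200 x 270 mm, in a grey case (6 mm walls, rim 2 mm above the foam) on a steel stand, leaning 28 degrees towards the robot. Origin: centre of the foam's surface, 112 mm above the bench. x up the slope (away from the robot), y left along the surface, z square out of the foam. Cutouts: 22 mm deep, 2 mm play all round, mouths chamfered 4 mm at 45 deg.
- tee_slot (a point): T-shaped cutout at x = 0, y = 70 mm of the insert, crossbar up the slope. The point lies on its floor, 22 mm below the foam's surface: tee's origin and axes must come to it (axes as insert). The part drops in about 11 mm, then sprung foam lips at both ends grip its sides; pressing it home takes some 5 to 10 N over each end; it stays, its top 8 mm above the foam.
- ell_slot (a point): L-shaped cutout at x = 0, y = -50 mm of the insert, foot up the slope and to -y. The point lies on its floor, 22 mm below the foam's surface: ell's origin and axes must come to it (axes as insert). The part drops in about 11 mm, then sprung foam lips at both ends grip its sides; pressing it home takes some 5 to 10 N over each end; it stays, its top 8 mm above the foam.
- tee_slot_wide (a point): Point on the cutout's floor, 22 mm below the foam's surface; axes as insert. Where tee_wide must come.
- tee_slot_tail (a point): Point on the cutout's floor, 22 mm below the foam's surface; axes as insert. Where tee_tail must come.
- ell_slot_wide (a point): Point on the cutout's floor, 22 mm below the foam's surface; axes as insert. Where ell_wide must come.
- ell_slot_tail (a point): Point on the cutout's floor, 22 mm below the foam's surface; axes as insert. Where ell_tail must come.
- driver: Bystander: orange-handled screwdriver 160 mm long, lying loose along its x, handle (about 30 mm thick) to -x.
- spool: Bystander: steel-grey solder spool standing loose on its flange, 56 mm across, 40 mm tall. Origin: centre of its underside.
There are look-alikes about, which are no part of the job. Leave any blue or pink look-alike of the ell alone.

How it is judged:
By the outcome, as a careful person would: the job done as asked, in the order asked, and still so for the second after the job is handed in, with the robot touching nothing.
It also fails if it takes over 72 s, if anything falls off the work surface, if the arm or the gripper's body presses on something with over 40 N, if the wrist force passes 120 N, or if a joint passes its speed limit or range.

## Working session

There is one attempt and no reset: what is moved stays moved. The work goes in short steps, Python scripts to look and compute and a tool call to move; the robot and the scene stay as the last step left them, time stands still between calls to the robot, and variables do not carry over. Pictures are saved under pics/ and viewed, at most 10 in all, crops included, and the job is handed in when it is done.

Besides the shell and the picture viewer there is one more tool, called by a JSON object that holds its "api" and its "payload", one argument or row to a line. apply_moves: Moves the arm, as the interface text tells. Its arguments: {"type":"object","properties":{"targets":{"type":"array"},"gripper":{"type":"number"}},"required":["targets"]}

```bash
mkdir -p pics; ls; python3 - <<'E'
from workcell import ctrl
import cv2
o=ctrl.get_obs(); print({k:o[k] for k in('t','ee_pos','orientation','width')}, ctrl.grip_point_offset)
for n in('top','side'):
    im=ctrl.get_image(n); cv2.imwrite(f'pics/{n}0.png',im[:,:,::-1]); print(n,ctrl.get_calibration(n))
E
```

```text
pics
{'t': 0.0, 'ee_pos': array([206.31803806, 589.36590355, 221.90847875]), 'orientation': array([-5.26504491e-01, -3.09687355e+00,  2.35374050e-03]), 'width': 87.7422839100431} 18.700000000000003
top {'fov_y': 48.67871160780554, 'cx': 330.11012562585864, 'cy': 239.2015734757215, 'dist': array([-0.07894199,  0.        ,  0.        ,  0.        ,  0.        ]), 'rvec': array([ 2.17496171, -2.12839126,  0.11969311]), 'tvec': array([  32.1463198 ,  468.54709057, 1214.24974731])}
side {'fov_y': 43.404998642508524, 'cx': 321.1597105786162, 'cy': 236.52567848642693, 'dist': array([-0.14125909,  0.        ,  0.        ,  0.        ,  0.        ]), 'rvec': array([ 2.2947281 , -0.18526591,  0.07481738]), 'tvec': array([-459.66299258,  147.59752504, 1436.37757215])}
```

View pics/top0.png

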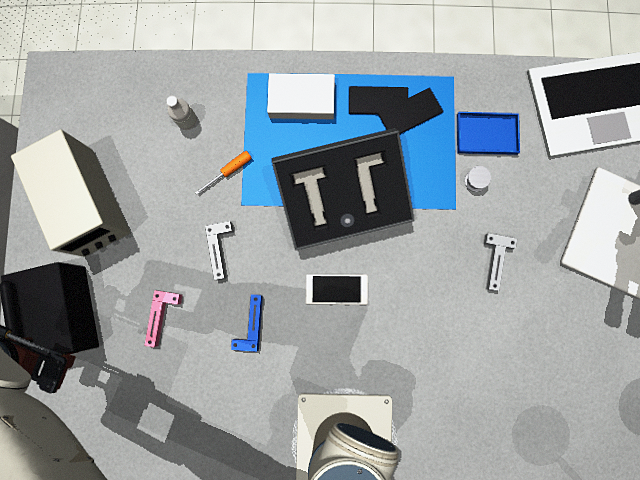

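View pics/side0.png

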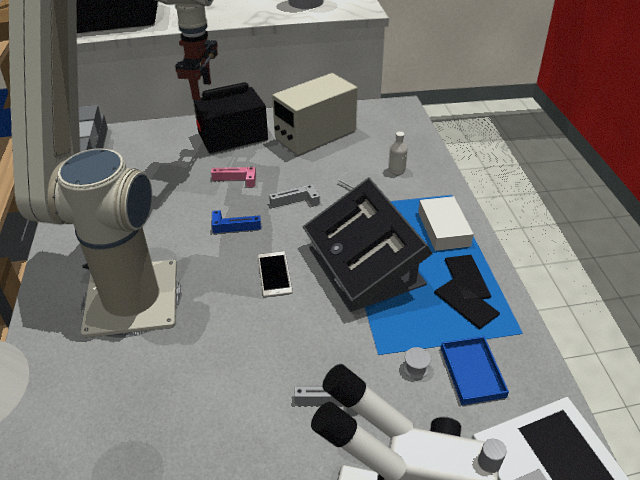

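Top view: the tee is at (499,262). The ell candidates are silver (217,250), pink (162,318) and blue (247,324). Only the silver one is matt aluminium, and its foot is to -y as described. The case is at (345,190) with about +12° yaw, the driver at (225,172) and the spool at (478,180). I'll measure these and make the confirming crop.

```bash
cat > h.py <<'E'
import numpy as np, cv2
from scipy.optimize import least_squares, minimize
from scipy.spatial.transform import Rotation as R
from workcell import ctrl
TEE=np.array([[-65,-12],[41,-12],[41,-35],[65,-35],[65,35],[41,35],[41,12],[-65,12]],float)
ELL=np.array([[-65,-12],[41,-12],[41,-48],[65,-48],[65,12],[-65,12]],float)
C={n:ctrl.get_calibration(n) for n in('top','side')}
def proj(P,n):
    c=C[n]; f=240/np.tan(np.radians(c['fov_y']/2))
    K=np.array([[f,0,c['cx']],[0,f,c['cy']],[0,0,1]])
    return cv2.projectPoints(np.asarray(P,float).reshape(-1,1,3),c['rvec'],c['tvec'],K,c['dist'])[0][:,0]
def ins(p,P):  # insert pose p=(x,y,yaw), points in insert frame -> world
    r=R.from_euler('z',p[2])*R.from_euler('y',-np.radians(28))
    return r.apply(np.atleast_2d(P))+[p[0],p[1],112]
def sil(poly,f,n,s=4):  # silhouette of 30 mm prism; f maps part xyz->world
    b=proj(f(np.c_[poly,0*poly[:,:1]]),n); t=proj(f(np.c_[poly,0*poly[:,:1]+30]),n)
    m=np.zeros((480*s,640*s),np.uint8)
    for q in [b,t]+[np.array([b[i-1],b[i],t[i],t[i-1]]) for i in range(len(b))]:
        cv2.fillPoly(m,[np.round((q+.5)*s).astype(np.int32)],255)
    return cv2.resize(m,(640,480),interpolation=cv2.INTER_AREA)/255.
def flat(p): return lambda P: R.from_euler('z',p[2]).apply(P)+[p[0],p[1],0]
def iou(a,b): return np.minimum(a,b).sum()/np.maximum(a,b).sum()
def fit(poly,masks,p0,mk=flat):
    S=np.array([10,10,.1])
    g=lambda v:-np.mean([iou(sil(poly,mk(p0+v*S),n),m) for n,m in masks.items()])
    r=minimize(g,[0,0,0],method='Nelder-Mead',options=dict(initial_simplex=[[0,0,0],[1,0,0],[0,1,0],[0,0,1]],xatol=.01,fatol=1e-4))
    return p0+r.x*S,-r.fun
def ground(uv,n,z):
    return least_squares(lambda v:proj([[v[0],v[1],z]],n)[0]-uv,[450,0]).x
E
cat > m.py <<'E'
from h import *
im=ctrl.get_image('top'); ctrl.get_image('side')
for nm,poly in(('tee',TEE),('ell',ELL)):
    for cam in('top','side'):
        for d in ctrl.outline_of(nm,cam)[:4]:
            x=np.asarray(d['box'],float); print(nm,cam,round(d['score'],2),x.round())
            m=d['pixels']; c=[(x[0]+x[2])/2,(x[1]+x[3])/2]
            g=ground(c,cam,15); 
            if cam=='side' and nm=='tee': continue
            b=max((fit(poly,{cam:m.astype(float)},np.array([*g,y])) for y in (0,np.pi)),key=lambda r:r[1])
            print('   fit',b[0].round(3),round(b[1],3))
W=dict(tee_slot=[0,70,-22],ell_slot=[0,-50,-22],tee_slot_wide=[53,70,-22],tee_slot_tail=[-45,70,-22],ell_slot_wide=[53,-68,-22],ell_slot_tail=[-45,-50,-22],insert=[0,0,0])
obs=[]
for k in W:
    for cam in('top','side'):
        for d in ctrl.pinpoint(k,cam)[:1]:
            obs.append((k,cam,np.asarray(d['uv']),d['score']))
f=lambda p:np.concatenate([(proj(ins(p,W[k]),c)[0]-uv)*s for k,c,uv,s in obs])
r=least_squares(f,[600,0,.2],loss='soft_l1'); print('insert',r.x.round(3))
for k,c,uv,s in obs: print(k,c,uv.round(1),round(s,2),(proj(ins(r.x,W[k]),c)[0]-uv).round(1))
a=cv2.resize(im[215:355,140:280],None,fx=2.8,fy=2.8,interpolation=2); b=cv2.resize(im[120:260,268:408+10],None,fx=2.8,fy=2.8,interpolation=2)
cv2.imwrite('pics/crop1.png',np.hstack([a,b])[:,:800,::-1])
E
python3 m.py
```

```text
tee top 0.79 [483. 235. 519. 290.]
   fit [ 4.22821e+02 -3.50867e+02 -1.91000e-01] 0.916
tee side 0.62 [294. 388. 354. 415.]
ell top 0.9 [208. 221. 233. 285.]
   fit [4.33109e+02 3.14749e+02 2.23000e-01] 0.948
ell top 0.73 [143. 288. 181. 345.]
   fit [ 2.74840e+02  4.50226e+02 -1.35000e-01] 0.927
ell top 0.55 [230. 296. 265. 350.]
   fit [270.625 215.393   3.098] 0.934
ell side 0.97 [215. 211. 264. 232.]
   fit [268.768 214.549   3.105] 0.944
ell side 0.8 [211. 168. 256. 186.]
   fit [ 2.72751e+02  4.50008e+02 -1.76000e-01] 0.938
ell side 0.62 [268. 185. 323. 205.]
   fit [4.32434e+02 3.13983e+02 2.02000e-01] 0.922
insert [5.64259e+02 1.10420e+01 2.75000e-01]
tee_slot top [311.3 196. ] 0.87 [2.  0.8]
tee_slot side [351.9 224.8] 0.61 [-0.5 -2.6]
ell_slot top [364.5 182.6] 0.89 [0.4 1. ]
ell_slot side [374.3 253.7] 0.9 [ 0.3 -1.5]
tee_slot_wide top [310.  175.7] 0.87 [-2.3 -1.3]
tee_slot_wide side [370.4 207.1] 0.8 [-1.9  2.2]
tee_slot_tail top [317.7 216.4] 0.87 [ 0.3 -1.2]
tee_slot_tail side [335.4 234.6] 0.6 [ 1.5 -1.5]
ell_slot_wide top [367.5 158.6] 0.95 [0.4 0.5]
ell_slot_wide side [396.7 243.9] 0.95 [-0.2 -0.6]
ell_slot_tail top [368.6 202.8] 0.83 [ 0.3 -0.6]
ell_slot_tail side [359.1 259.7] 0.8 [0.2 3.9]
insert top [345.6 191.4] 0.63 [-0.8  0.2]
insert side [361.  237.9] 0.61 [ 0.1 -3.4]
```

```bash
cat > ov.py <<'E'
from h import *
import sys
p=np.array([float(v) for v in sys.argv[1:4]])
out=[]
for cam,(x,y,w) in(('top',(265,122,155)),('side',(295,172,140))):
    im=ctrl.get_image(cam)[:,:,::-1]; s=4
    big=cv2.resize(im[y:y+int(w*.95),x:x+w],None,fx=s,fy=s,interpolation=2)
    def dr(P,col):
        q=(proj(ins(p,P),cam)-[x,y]+.5)*s
        cv2.polylines(big,[q.astype(np.int32)],True,col,1,cv2.LINE_AA)
    for hx,hy,c in((106,141,(0,255,0)),(100,135,(0,255,255))): dr([[-hx,-hy,2],[hx,-hy,2],[hx,hy,2],[-hx,hy,2]],c)
    for poly,yo in((TEE,70),(ELL,-50)):
        dr(np.c_[poly+[0,yo],0*poly[:,0]-22],(0,0,255))
    out.append(cv2.resize(big,(400,400)))
cv2.imwrite('pics/'+sys.argv[4],np.hstack(out))
E
python3 ov.py 564.26 11.04 .275 ov1.png
```

```text
(no output)
```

View pics/crop1.png

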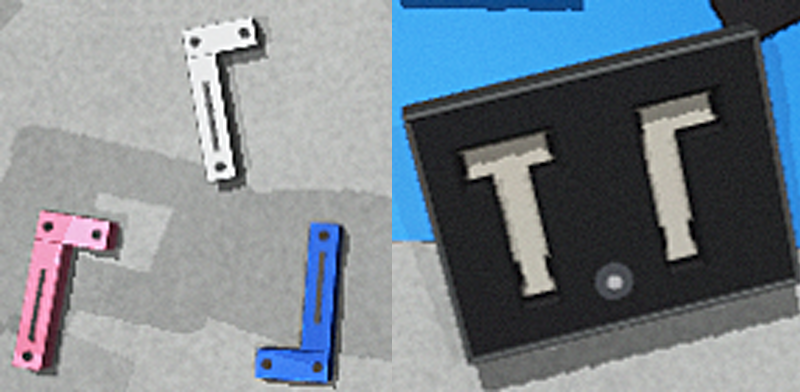

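View pics/ov1.png

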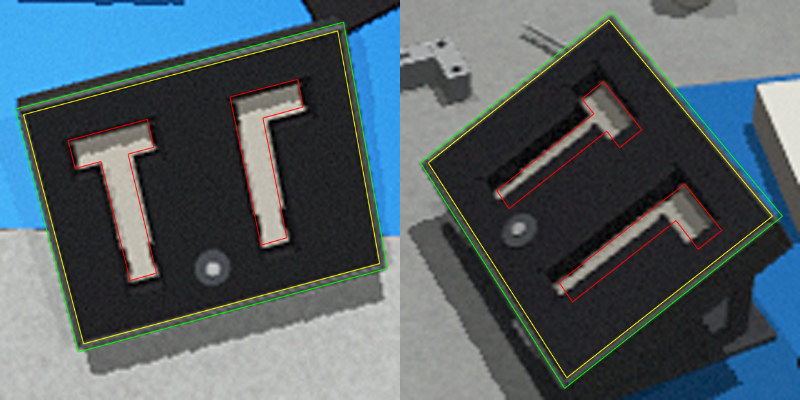

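The crop confirms the silver, foot-to-right part is the ell; the pink and blue ones are look-alikes. The overlay fits the slots and case well. There is a disc near the lower edge of the foam. I'll refine the insert pose and compute the tee approach.

```bash
cat >> h.py <<'E'
def yawtool():  # world angle of tool y, deg, in 0..180
    o=ctrl.get_obs(); y=R.from_rotvec(o['orientation']).as_matrix()[:,1]
    return np.degrees(np.arctan2(y[1],y[0]))%180, np.asarray(o['ee_pos'])
def go(tcp,yaw_part):
    a,e=yawtool(); d=np.asarray(tcp)-e
    return 'from',e.round(1),'shift m',(d/1000).round(4),'spin',round((yaw_part+90-a+90)%180-90,1)
E
python3 - <<'E'
from h import *
im=ctrl.get_image('top').astype(int); m=(im.max(2)<60)
lo=(im.min(2)>110)&(im.max(2)-im.min(2)<60)
def model(p,s=4):
    M=np.zeros((1920,2560),np.uint8)
    P=lambda q:np.round((proj(ins(p,q),'top')+.5)*s).astype(np.int32)
    cv2.fillPoly(M,[P([[-100,-135,0],[100,-135,0],[100,135,0],[-100,135,0]])],255)
    return cv2.resize(M,(640,480),interpolation=cv2.INTER_AREA)/255
p0=np.array([564.3,11,.275])
L=np.zeros((480,640),np.uint8);reg=cv2.dilate(model(p0),np.ones((3,3)))>0
# filled foam: dark region within case closed over slots
k=cv2.morphologyEx((m&reg).astype(np.uint8),cv2.MORPH_OPEN,np.ones((2,2)))
cs,_=cv2.findContours(k,cv2.RETR_EXTERNAL,2); c=max(cs,key=cv2.contourArea)
cv2.drawContours(L,[cv2.convexHull(c)],-1,1,-1)
S=np.array([10,10,.1])
r=minimize(lambda v:-iou(model(p0+v*S),L),[0,0,0],method='Nelder-Mead',options=dict(initial_simplex=np.vstack([np.zeros(3),np.eye(3)])))
print('foam fit',(p0+r.x*S).round(3),-r.fun, cv2.minAreaRect(c))
# floor pixels: bottom (tail) strip centrelines -> yaw
p=p0+r.x*S
g=lambda uv:least_squares(lambda v:proj(ins(p,[[v[0],v[1],0]]),'top')[0]-uv,[0,0]).x
print('disc',g([347,220.5]))
print(go([422.8,-350.9,14],np.degrees(-.191)))
E
```

```text
foam fit [5.63184e+02 8.74900e+00 2.69000e-01] 0.9768346994348682 ((346.55889892578125, 190.73529052734375), (87.55535125732422, 125.39091491699219), 75.96376037597656)
disc [-65.33034055  11.41561244]
('from', array([206.5, 589.9, 222.7]), 'shift m', array([ 0.2163, -0.9408, -0.2087]), 'spin', np.float64(8.4))
```

{"api": "apply_moves", "payload": {
  "targets": [
    {"tx": 0.05, "ty": -0.01, "tz": 0.02, "spin": 0},
    {"tx": 0.09, "ty": -0.04, "tz": 0.02, "spin": 0},
    {"tx": 0.22, "ty": -0.6, "tz": 0.02, "spin": 8.4},
    {"tx": 0.22, "ty": -0.6, "tz": 0.02, "spin": 8.4},
    {"tx": 0.22, "ty": -0.6, "tz": 0.02, "spin": 8.4},
    {"tx": 0.22, "ty": -0.6, "tz": 0.02, "spin": 8.4},
    {"tx": 0.22, "ty": -0.6, "tz": 0.02, "spin": 8.4},
    {"tx": 0.22, "ty": -0.6, "tz": 0.02, "spin": 8.4}
  ],
  "gripper": -1
}}

```text
t: 2.05
ee_pos: [362.5, 258.5, 242.9]
orientation: [0.297, 3.127, 0.001]
ft_force: [0.6, -0.3, -0.2]
width: 87.8
grasp_force: 0.0
```

{"api": "apply_moves", "payload": {
  "targets": [
    {"tx": 0.03, "ty": -0.05, "tz": 0, "spin": 0},
    {"tx": 0.07, "ty": -0.2, "tz": 0, "spin": 0},
    {"tx": 0.08, "ty": -0.3, "tz": 0, "spin": 0},
    {"tx": 0.08, "ty": -0.3, "tz": 0, "spin": 0},
    {"tx": 0.08, "ty": -0.3, "tz": 0, "spin": 0},
    {"tx": 0.06, "ty": -0.61, "tz": -0.03, "spin": 0},
    {"tx": 0.06, "ty": -0.61, "tz": -0.03, "spin": 0},
    {"tx": 0.06, "ty": -0.61, "tz": -0.03, "spin": 0}
  ]
}}

```text
t: 2.85
ee_pos: [427.0, -129.5, 230.8]
orientation: [0.298, 3.126, -0.0]
ft_force: [0.6, 0.6, -0.4]
width: 87.8
grasp_force: 0.0
```

```bash
python3 -c "
from h import *
print(go([422.8,-350.9,14],np.degrees(-.191)))"
```

```text
('from', array([ 427. , -129.5,  230.8]), 'shift m', array([-0.0042, -0.2214, -0.2168]), 'spin', np.float64(-0.0))
```

{"api": "apply_moves", "payload": {
  "targets": [
    {"tx": -0.004, "ty": -0.045, "tz": -0.02, "spin": 0},
    {"tx": -0.004, "ty": -0.09, "tz": -0.04, "spin": 0},
    {"tx": -0.004, "ty": -0.135, "tz": -0.06, "spin": 0},
    {"tx": -0.004, "ty": -0.18, "tz": -0.08, "spin": 0},
    {"tx": -0.004, "ty": -0.221, "tz": -0.1, "spin": 0},
    {"tx": -0.004, "ty": -0.221, "tz": -0.14, "spin": 0},
    {"tx": -0.004, "ty": -0.221, "tz": -0.16, "spin": 0},
    {"tx": -0.004, "ty": -0.221, "tz": -0.16, "spin": 0}
  ]
}}

```text
t: 3.65
ee_pos: [421.2, -347.4, 67.8]
orientation: [-0.299, -3.123, -0.005]
ft_force: [0.5, -0.1, -0.5]
width: 87.3
grasp_force: 0.0
```

```bash
python3 -c "
from h import *
print(go([422.8,-350.9,14],np.degrees(-.191)))
im=ctrl.get_image('top')[:,:,::-1]; sd=ctrl.get_image('side')[:,:,::-1]
cv2.imwrite('pics/t2.png',np.hstack([cv2.resize(im[200:320,430:550],(400,400)),cv2.resize(sd[320:440,240:360],(400,400))]))"
```

```text
('from', array([ 421.2, -347.4,   67.8]), 'shift m', array([ 0.0016, -0.0035, -0.0538]), 'spin', np.float64(0.0))
```

View pics/t2.png

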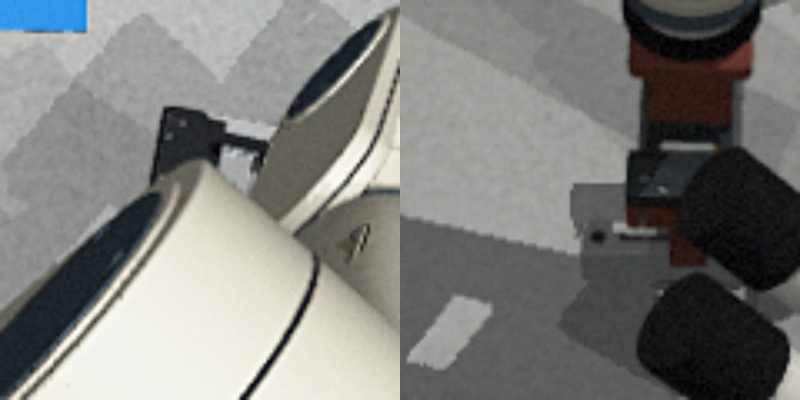

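The fingers straddle the tee's stem. I'll descend and check before gripping.

{"api": "apply_moves", "payload": {
  "targets": [
    {"tx": 0, "ty": 0, "tz": -0.02, "spin": 0},
    {"tx": 0, "ty": 0, "tz": -0.035, "spin": 0},
    {"tx": 0, "ty": 0, "tz": -0.045, "spin": 0},
    {"tx": 0, "ty": 0, "tz": -0.05, "spin": 0},
    {"tx": 0, "ty": 0, "tz": -0.05, "spin": 0},
    {"tx": 0, "ty": 0, "tz": -0.05, "spin": 0},
    {"tx": 0, "ty": 0, "tz": -0.05, "spin": 0},
    {"tx": 0, "ty": 0, "tz": -0.05, "spin": 0}
  ]
}}

```text
t: 4.55
ee_pos: [423.4, -348.7, 21.0]
orientation: [0.298, 3.127, -0.001]
ft_force: [-1.1, -0.7, 0.5]
width: 88.2
grasp_force: 0.0
```

```bash
python3 -c "
from h import *
print(go([422.8,-350.9,14],np.degrees(-.191)))"
```

```text
('from', array([ 423.4, -348.7,   21. ]), 'shift m', array([-0.0006, -0.0022, -0.007 ]), 'spin', np.float64(-0.0))
```

Settled, so the command is about equal to the measurement.

{"api": "apply_moves", "payload": {
  "targets": [
    {"tx": 0, "ty": -0.002, "tz": -0.007, "spin": 0},
    {"tx": 0, "ty": -0.002, "tz": -0.007, "spin": 0},
    {"tx": 0, "ty": -0.002, "tz": -0.007, "spin": 0},
    {"tx": 0, "ty": -0.002, "tz": -0.007, "spin": 0},
    {"tx": 0, "ty": -0.002, "tz": -0.007, "spin": 0},
    {"tx": 0, "ty": -0.002, "tz": -0.007, "spin": 0},
    {"tx": 0, "ty": -0.002, "tz": -0.007, "spin": 0},
    {"tx": 0, "ty": -0.002, "tz": -0.007, "spin": 0}
  ],
  "gripper": 1
}}

```text
t: 5.35
ee_pos: [423.2, -350.5, 13.6]
orientation: [0.298, 3.127, -0.0]
ft_force: [-0.3, -0.6, -0.3]
width: 27.3
grasp_force: 0.3
```

{"api": "apply_moves", "payload": {
  "targets": [
    {"tx": 0, "ty": 0, "tz": 0, "spin": 0},
    {"tx": 0, "ty": 0, "tz": 0, "spin": 0},
    {"tx": 0, "ty": 0, "tz": 0, "spin": 0},
    {"tx": 0, "ty": 0, "tz": 0.02, "spin": 0},
    {"tx": 0, "ty": 0, "tz": 0.06, "spin": 0},
    {"tx": 0, "ty": 0, "tz": 0.1, "spin": 0},
    {"tx": 0, "ty": 0.01, "tz": 0.14, "spin": 0},
    {"tx": 0, "ty": 0.03, "tz": 0.18, "spin": 0}
  ]
}}

```text
t: 6.15
ee_pos: [422.9, -320.6, 194.9]
orientation: [-0.3, -3.127, 0.0]
ft_force: [0.6, 0.1, -1.9]
width: 23.8
grasp_force: 30.0
```

```bash
cat >> h.py <<'E'
INS=np.array([563.7,10,.270])
def tcp(x,y,z,zp=22,ov=8):  # TCP for part underside at insert (x,y,z), pivot zp above underside, tip ov below pivot
    return ins(INS,[[x,y,z+zp]])[0]-[0,0,ov]
E
python3 -c "
from h import *
print(tcp(20,0,0),tcp(0,70,0)); print(go(tcp(20,0,0)+[0,0,60],np.degrees(.27)))"
```

```text
[570.76499722  11.95529546 132.8142783 ] [535.0746128   74.70906061 123.42484704]
('from', array([ 422.9, -320.6,  194.9]), 'shift m', array([ 0.1479,  0.3326, -0.0021]), 'spin', np.float64(26.4))
```

{"api": "apply_moves", "payload": {
  "targets": [
    {"tx": 0.01, "ty": 0.04, "tz": 0.01, "spin": 4},
    {"tx": 0.03, "ty": 0.085, "tz": 0.01, "spin": 8},
    {"tx": 0.05, "ty": 0.13, "tz": 0.01, "spin": 12},
    {"tx": 0.07, "ty": 0.175, "tz": 0.01, "spin": 16},
    {"tx": 0.09, "ty": 0.22, "tz": 0.01, "spin": 20},
    {"tx": 0.11, "ty": 0.26, "tz": 0.01, "spin": 24},
    {"tx": 0.13, "ty": 0.3, "tz": 0.01, "spin": 26.4},
    {"tx": 0.148, "ty": 0.333, "tz": 0.01, "spin": 26.4}
  ]
}}

```text
t: 6.95
ee_pos: [571.3, 15.0, 203.2]
orientation: [0.427, -3.112, -0.0]
ft_force: [0.1, -0.0, -1.5]
width: 23.7
grasp_force: 30.0
```

{"api": "apply_moves", "payload": {
  "targets": [
    {"tx": 0, "ty": 0, "tz": 0, "spin": 0},
    {"tx": 0, "ty": 0, "tz": 0, "spin": 0},
    {"tx": 0, "ty": 0, "tz": -0.005, "spin": 0},
    {"tx": 0, "ty": 0, "tz": -0.012, "spin": 0},
    {"tx": 0, "ty": 0, "tz": -0.02, "spin": 0},
    {"tx": 0, "ty": 0, "tz": -0.025, "spin": 0},
    {"tx": 0, "ty": 0, "tz": -0.025, "spin": 0},
    {"tx": 0, "ty": 0, "tz": -0.025, "spin": 0}
  ]
}}

```text
t: 7.75
ee_pos: [571.1, 12.4, 178.3]
orientation: [0.423, -3.113, -0.0]
ft_force: [0.6, -0.0, -0.6]
width: 23.9
grasp_force: 30.0
```

```bash
python3 -c "
from h import *
print(go(tcp(20,0,0),np.degrees(.27)))
im=ctrl.get_image('top')[:,:,::-1]; sd=ctrl.get_image('side')[:,:,::-1]
cv2.imwrite('pics/t3.png',np.hstack([cv2.resize(im[110:260,260:420],(400,400)),cv2.resize(sd[130:310,280:460],(400,400))]))"
```

```text
('from', array([571.1,  12.4, 178.3]), 'shift m', array([-0.0003, -0.0004, -0.0455]), 'spin', np.float64(-0.0))
```

View pics/t3.png

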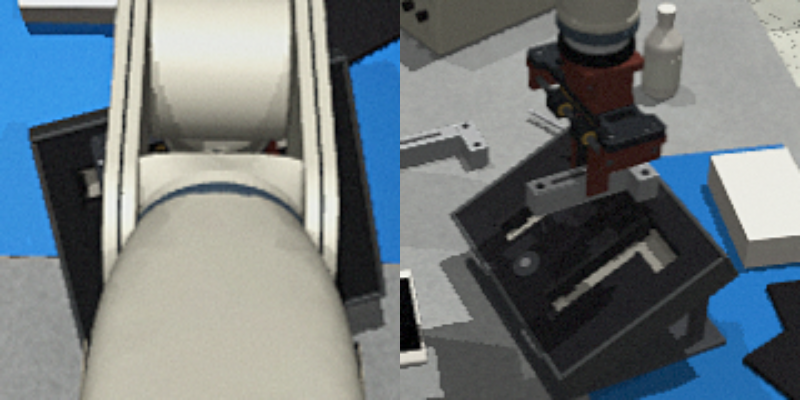

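The side view shows the tee held level over the middle of the foam. Next I press its head onto the slope so the part pivots in the pads.

{"api": "apply_moves", "payload": {
  "targets": [
    {"tx": 0, "ty": 0, "tz": -0.007, "spin": 0},
    {"tx": 0, "ty": 0, "tz": -0.013, "spin": 0},
    {"tx": 0, "ty": 0, "tz": -0.017, "spin": 0},
    {"tx": 0, "ty": 0, "tz": -0.02, "spin": 0},
    {"tx": 0, "ty": 0, "tz": -0.023, "spin": 0},
    {"tx": 0, "ty": 0, "tz": -0.026, "spin": 0},
    {"tx": 0, "ty": 0, "tz": -0.028, "spin": 0},
    {"tx": 0, "ty": 0, "tz": -0.028, "spin": 0}
  ]
}}

```text
t: 8.65
ee_pos: [569.8, 12.4, 150.1]
orientation: [0.423, -3.11, -0.0]
ft_force: [-5.4, -1.1, 2.6]
width: 23.8
grasp_force: 30.0
```

{"api": "apply_moves", "payload": {
  "targets": [
    {"tx": 0, "ty": 0, "tz": -0.003, "spin": 0},
    {"tx": 0, "ty": 0, "tz": -0.005, "spin": 0},
    {"tx": 0, "ty": 0, "tz": -0.007, "spin": 0},
    {"tx": 0, "ty": 0, "tz": -0.009, "spin": 0},
    {"tx": 0, "ty": 0, "tz": -0.011, "spin": 0},
    {"tx": 0, "ty": 0, "tz": -0.012, "spin": 0},
    {"tx": 0, "ty": 0, "tz": -0.013, "spin": 0},
    {"tx": 0, "ty": 0, "tz": -0.014, "spin": 0}
  ]
}}

```text
t: 9.45
ee_pos: [570.7, 12.6, 136.4]
orientation: [0.424, -3.112, -0.0]
ft_force: [-5.0, -0.3, 3.9]
width: 23.5
grasp_force: 30.0
```

```bash
cat > v.py <<'E'
from h import *
import sys
im=ctrl.get_image('top')[:,:,::-1]; sd=ctrl.get_image('side')[:,:,::-1]
cv2.imwrite('pics/'+sys.argv[1],np.hstack([cv2.resize(im[110:260,260:420],(300,300)),cv2.resize(sd[160:310,290:440],(500,500))[:, :][:300] if 0 else cv2.resize(sd[170:290,290:450],(400,300))]))
E
python3 v.py t4.png; python3 -c "
from h import *
print(go(tcp(20,0,0),np.degrees(.27)))"
```

```text
('from', array([570.7,  12.6, 136.3]), 'shift m', array([ 0.    , -0.0006, -0.0035]), 'spin', np.float64(-0.0))
```

View pics/t4.png

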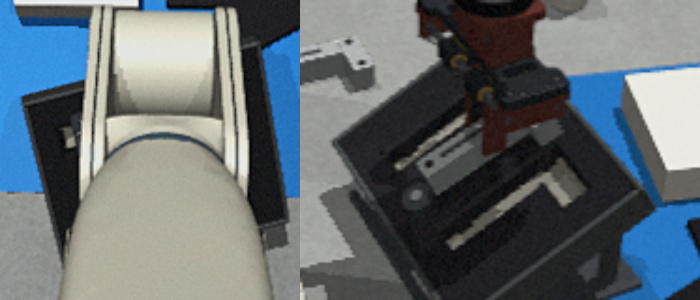

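The tee is tilting with the slope. I'll finish until it is flush.

{"api": "apply_moves", "payload": {
  "targets": [
    {"tx": 0, "ty": 0, "tz": -0.001, "spin": 0},
    {"tx": 0, "ty": 0, "tz": -0.002, "spin": 0},
    {"tx": 0, "ty": 0, "tz": -0.003, "spin": 0},
    {"tx": 0, "ty": 0, "tz": -0.004, "spin": 0},
    {"tx": 0, "ty": 0, "tz": -0.004, "spin": 0},
    {"tx": 0, "ty": 0, "tz": -0.004, "spin": 0},
    {"tx": 0, "ty": 0, "tz": -0.004, "spin": 0},
    {"tx": 0, "ty": 0, "tz": -0.004, "spin": 0}
  ]
}}

```text
t: 10.35
ee_pos: [571.2, 12.7, 132.5]
orientation: [-0.424, 3.113, 0.0]
ft_force: [-2.9, 0.7, 1.8]
width: 24.0
grasp_force: 30.0
```

{"api": "apply_moves", "payload": {
  "targets": [
    {"tx": 0, "ty": 0, "tz": -0.001, "spin": 0},
    {"tx": 0, "ty": 0, "tz": -0.001, "spin": 0},
    {"tx": 0, "ty": 0, "tz": -0.002, "spin": 0},
    {"tx": 0, "ty": 0, "tz": -0.002, "spin": 0},
    {"tx": 0, "ty": 0, "tz": -0.002, "spin": 0},
    {"tx": 0, "ty": 0, "tz": -0.002, "spin": 0},
    {"tx": 0, "ty": 0, "tz": -0.002, "spin": 0},
    {"tx": 0, "ty": 0, "tz": -0.002, "spin": 0}
  ]
}}

```text
t: 11.15
ee_pos: [571.4, 12.7, 131.4]
orientation: [-0.424, 3.112, -0.0]
ft_force: [-5.2, 2.1, 9.9]
width: 24.3
grasp_force: 30.0
```

```bash
python3 -c "
from h import *
r=R.from_euler('z',.27)*R.from_euler('y',-np.radians(28))
f=np.array([571.2,12.6,131.7])
for d in ([0,0,25],[-20,70,25],[-20,70,6],[-20,70,0],[-20,70,-8]): print(d,(r.apply(d)).round(1),(f+r.apply(d)).round(1))
print(yawtool())"
```

```text
[0, 0, 25] [-11.3  -3.1  22.1] [559.9   9.5 153.8]
[-20, 70, 25] [-47.   59.6  12.7] [524.2  72.2 144.4]
[-20, 70, 6] [-38.4  62.   -4.1] [532.8  74.6 127.6]
[-20, 70, 0] [-35.7  62.8  -9.4] [535.5  75.4 122.3]
[-20, 70, -8] [-32.1  63.8 -16.5] [539.1  76.4 115.2]
(np.float64(105.50266922124703), array([571.43425503,  12.67892682, 131.42987413]))
```

{"api": "apply_moves", "payload": {
  "targets": [
    {"tx": -0.004, "ty": -0.001, "tz": 0.009, "spin": 0},
    {"tx": -0.011, "ty": -0.003, "tz": 0.023, "spin": 0},
    {"tx": -0.02, "ty": 0.013, "tz": 0.021, "spin": 0},
    {"tx": -0.029, "ty": 0.029, "tz": 0.018, "spin": 0},
    {"tx": -0.038, "ty": 0.045, "tz": 0.016, "spin": 0},
    {"tx": -0.047, "ty": 0.06, "tz": 0.014, "spin": 0},
    {"tx": -0.047, "ty": 0.06, "tz": 0.014, "spin": 0},
    {"tx": -0.047, "ty": 0.06, "tz": 0.014, "spin": 0}
  ]
}}

```text
t: 11.95
ee_pos: [523.8, 73.4, 144.4]
orientation: [0.426, -3.112, 0.0]
ft_force: [-0.1, 0.3, -1.2]
width: 23.6
grasp_force: 30.0
```

```bash
cat > chk.py <<'E'
# fit held/placed part's (x,y,z) in insert frame, axes as insert, in each camera's outline; and pinpoints
from h import *
import sys
nm=sys.argv[1]; poly,y0=(TEE,70) if nm=='tee' else (ELL,-50)
K={'tee':{'tee_wide':[53,0,0],'tee_tail':[-45,0,0],'tee':[0,0,0]},'ell':{'ell_wide':[53,-18,0],'ell_tail':[-45,0,0],'ell':[0,0,0]}}[nm]
print(yawtool()[1].round(1))
for cam in('top','side'):
    im=ctrl.get_image(cam)
    for k,v in K.items():
        q=np.array(v)+[0,y0,float(sys.argv[2])]; e=proj(ins(INS,q),cam)[0]
        for d in ctrl.pinpoint(k,cam)[:3]:
            uv=np.array(d['uv'])
            if np.linalg.norm(uv-e)<40: print(cam,k,round(d['score'],2),uv.round(1),'expected',e.round(1))
E
python3 chk.py tee 25
```

```text
[523.8  73.4 144.4]
side tee_wide 0.82 [357.9 201.6] expected [361.3 198.8]
side tee_tail 0.81 [328.6 222.3] expected [328.9 223. ]
side tee 0.97 [340.8 213.9] expected [343.8 211.9]
```

```bash
cat > fitp.py <<'E'
from h import *
import sys
nm=sys.argv[1]; z=float(sys.argv[2]); poly,y0=(TEE,70) if nm=='tee' else (ELL,-50)
ctrl.get_image('side'); e=proj(ins(INS,[[0,y0,z+15]]),'side')[0]
for d in ctrl.outline_of(nm,'side'):
    m=d['pixels'].astype(float); b=d['box']
    if not(b[0]-10<e[0]<b[2]+10 and b[1]-10<e[1]<b[3]+10): continue
    for deg in (28,):
        mk=lambda p:lambda P: ins(INS,R.from_euler('y',-p[2]).apply(P)+[p[0],y0+p[1],z])
        f0=lambda p:iou(sil(poly,mk(p),'side'),m)
        p,v=fit(poly,{'side':m},np.array([0,0,0.]),lambda p:mk(p))
        print(round(d['score'],2),np.round(b),'dx dy dpitch',p.round(3),round(v,3),'nominal',round(f0([0,0,0]),3))
        for s in(-6,-3,0,3,6): print(s,round(f0([s,0,0]),3),end=' ')
E
python3 fitp.py tee 25
```

```text
0.85 [315. 200. 369. 229.] dx dy dpitch [-4.786  1.537  0.008] 0.512 nominal 0.46
-6 0.505 -3 0.493 0 0.46 3 0.425 6 0.392
```

{"api": "apply_moves", "payload": {
  "targets": [
    {"tx": 0.006, "ty": 0.001, "tz": -0.007, "spin": 0},
    {"tx": 0.012, "ty": 0.002, "tz": -0.015, "spin": 0},
    {"tx": 0.0135, "ty": 0.0025, "tz": -0.0175, "spin": 0},
    {"tx": 0.015, "ty": 0.003, "tz": -0.02, "spin": 0},
    {"tx": 0.016, "ty": 0.003, "tz": -0.022, "spin": 0},
    {"tx": 0.017, "ty": 0.0035, "tz": -0.0235, "spin": 0},
    {"tx": 0.017, "ty": 0.0035, "tz": -0.0235, "spin": 0},
    {"tx": 0.017, "ty": 0.0035, "tz": -0.0235, "spin": 0}
  ]
}}

```text
t: 13.25
ee_pos: [541.2, 76.1, 121.2]
orientation: [-0.424, 3.113, -0.0]
ft_force: [0.1, 0.2, -2.1]
width: 23.9
grasp_force: 30.0
```

```bash
python3 chk.py tee -4; python3 fitp.py tee -4; python3 v.py t5.png
```

```text
[541.2  76.1 121.2]
top tee_tail 0.23 [343.8 194. ] expected [319.1 217.7]
side tee_wide 0.82 [366.1 203.4] expected [365.8 205.6]
side tee_tail 0.6 [331.6 229.1] expected [333.9 229.4]
side tee 0.67 [348.8 217.6] expected [348.5 218.5]
side tee 0.58 [360.3 237.1] expected [348.5 218.5]
0.87 [320. 204. 376. 237.] dx dy dpitch [-1.35   1.154 -0.014] 0.537 nominal 0.525
-6 0.509 -3 0.524 0 0.525 3 0.492 6 0.455
```

View pics/t5.png

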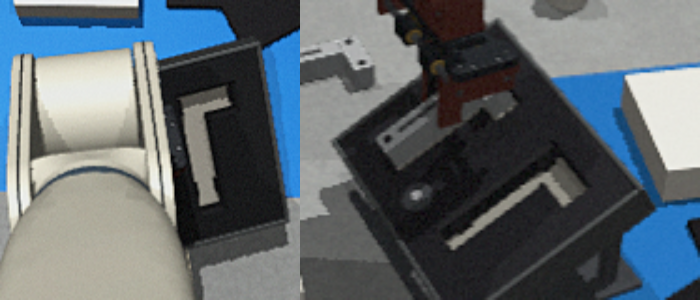

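No force at 4 mm depth, so the tee is inside the mouth. I'll sink it a little further and then release.

{"api": "apply_moves", "payload": {
  "targets": [
    {"tx": 0.0005, "ty": 0, "tz": -0.001, "spin": 0},
    {"tx": 0.001, "ty": 0, "tz": -0.002, "spin": 0},
    {"tx": 0.0015, "ty": 0.0005, "tz": -0.003, "spin": 0},
    {"tx": 0.002, "ty": 0.0005, "tz": -0.0035, "spin": 0},
    {"tx": 0.002, "ty": 0.0005, "tz": -0.0035, "spin": 0},
    {"tx": 0.002, "ty": 0.0005, "tz": -0.0035, "spin": 0},
    {"tx": 0.002, "ty": 0.0005, "tz": -0.0035, "spin": 0},
    {"tx": 0.002, "ty": 0.0005, "tz": -0.0035, "spin": 0}
  ]
}}

```text
t: 14.65
ee_pos: [543.2, 76.6, 117.6]
orientation: [-0.424, 3.113, -0.0]
ft_force: [0.9, -0.3, -2.4]
width: 23.6
grasp_force: 30.0
```

Now I open the fingers about 44 mm and retract along the foam normal.

{"api": "apply_moves", "payload": {
  "targets": [
    {"tx": 0, "ty": 0, "tz": 0, "spin": 0},
    {"tx": 0, "ty": 0, "tz": 0, "spin": 0},
    {"tx": 0, "ty": 0, "tz": 0, "spin": 0},
    {"tx": 0, "ty": 0, "tz": 0.001, "spin": 0},
    {"tx": 0, "ty": 0, "tz": 0.01, "spin": 0},
    {"tx": 0, "ty": 0, "tz": 0.035, "spin": 0},
    {"tx": 0, "ty": 0, "tz": 0.07, "spin": 0},
    {"tx": 0, "ty": 0, "tz": 0.08, "spin": 0}
  ],
  "gripper": -0.2
}}

```text
t: 15.45
ee_pos: [545.1, 76.8, 201.4]
orientation: [-0.423, 3.107, -0.0]
ft_force: [0.8, -0.3, -0.7]
width: 52.9
grasp_force: 0.0
```

```bash
python3 chk.py tee -11; python3 fitp.py tee -11
```

```text
[545.1  76.8 201.4]
side tee_wide 0.7 [367.1 206.2] expected [366.9 207.2]
side tee_tail 0.78 [334.2 231.2] expected [335.1 230.9]
side tee_tail 0.52 [357.3 262.7] expected [335.1 230.9]
side tee_tail 0.33 [362.2 234.8] expected [335.1 230.9]
side tee 0.86 [351.4 221.9] expected [349.7 220. ]
0.96 [323. 195. 372. 238.] dx dy dpitch [-1.512  4.982  0.056] 0.784 nominal 0.756
-6 0.749 -3 0.765 0 0.756 3 0.723 6 0.688
```

```bash
cat > pr.py <<'E'
from h import *
import sys
y0,yw=(70,70) if sys.argv[1]=='tee' else (-50,-66)
u=10*np.array([np.cos(.27),np.sin(.27),0]); e=yawtool()[1]; print(e)
for nm,x,y in(('wide',51,yw),('tail',-47,y0)):
    for z in(35,19,14,8,6): q=ins(INS,[[x,y,z]])[0]-u; print(nm,z,q.round(1),(q-e).round(1))
E
python3 pr.py tee
```

```text
[542.64701915  76.52757647 196.58650769]
wide 35 [563.   82.4 166.8] [ 20.3   5.9 -29.7]
wide 19 [570.2  84.4 152.7] [ 27.5   7.9 -43.9]
wide 14 [572.5  85.1 148.3] [ 29.8   8.5 -48.3]
wide 8 [575.2  85.8 143. ] [ 32.5   9.3 -53.6]
wide 6 [576.1  86.1 141.2] [ 33.4   9.5 -55.3]
tail 35 [479.6  59.3 120.8] [-63.1 -17.2 -75.7]
tail 19 [486.8  61.3 106.7] [-55.8 -15.2 -89.9]
tail 14 [489.1  62.  102.3] [-53.6 -14.6 -94.3]
tail 8 [491.8  62.7  97. ] [-50.9 -13.8 -99.6]
tail 6 [492.7  63.   95.2] [ -50.   -13.6 -101.4]
```

{"api": "apply_moves", "payload": {
  "targets": [
    {"tx": 0.01, "ty": 0.003, "tz": -0.01, "spin": 0},
    {"tx": 0.02, "ty": 0.006, "tz": -0.02, "spin": 0},
    {"tx": 0.02, "ty": 0.006, "tz": -0.02, "spin": 0},
    {"tx": 0.02, "ty": 0.006, "tz": -0.03, "spin": 0},
    {"tx": 0.024, "ty": 0.007, "tz": -0.037, "spin": 0},
    {"tx": 0.0275, "ty": 0.008, "tz": -0.044, "spin": 0},
    {"tx": 0.03, "ty": 0.0085, "tz": -0.049, "spin": 0},
    {"tx": 0.03, "ty": 0.0085, "tz": -0.049, "spin": 0}
  ],
  "gripper": 1
}}

```text
t: 16.75
ee_pos: [573.5, 85.1, 148.2]
orientation: [-0.424, 3.113, -0.0]
ft_force: [0.3, -0.8, 0.1]
width: 0.6
grasp_force: 0.0
```

{"api": "apply_moves", "payload": {
  "targets": [
    {"tx": 0.0005, "ty": 0, "tz": -0.001, "spin": 0},
    {"tx": 0.001, "ty": 0, "tz": -0.002, "spin": 0},
    {"tx": 0.0015, "ty": 0.0005, "tz": -0.003, "spin": 0},
    {"tx": 0.002, "ty": 0.0005, "tz": -0.004, "spin": 0},
    {"tx": 0.0025, "ty": 0.001, "tz": -0.005, "spin": 0},
    {"tx": 0.0025, "ty": 0.001, "tz": -0.005, "spin": 0},
    {"tx": 0.0025, "ty": 0.001, "tz": -0.005, "spin": 0},
    {"tx": 0.0025, "ty": 0.001, "tz": -0.005, "spin": 0}
  ]
}}

```text
t: 17.55
ee_pos: [575.7, 85.9, 144.6]
orientation: [-0.424, 3.113, -0.001]
ft_force: [-4.1, -1.3, 10.0]
width: 0.2
grasp_force: 5.3
```

{"api": "apply_moves", "payload": {
  "targets": [
    {"tx": 0, "ty": 0, "tz": -0.001, "spin": 0},
    {"tx": 0.0005, "ty": 0, "tz": -0.002, "spin": 0},
    {"tx": 0.001, "ty": 0, "tz": -0.003, "spin": 0},
    {"tx": 0.0015, "ty": 0, "tz": -0.004, "spin": 0},
    {"tx": 0.0015, "ty": 0, "tz": -0.004, "spin": 0},
    {"tx": 0.0015, "ty": 0, "tz": -0.004, "spin": 0},
    {"tx": 0.0015, "ty": 0, "tz": -0.004, "spin": 0},
    {"tx": 0.0015, "ty": 0, "tz": -0.004, "spin": 0}
  ]
}}

```text
t: 18.35
ee_pos: [576.0, 85.8, 143.7]
orientation: [0.424, -3.111, 0.0]
ft_force: [-18.5, -3.9, 41.7]
width: 0.5
grasp_force: 22.6
```

{"api": "apply_moves", "payload": {
  "targets": [
    {"tx": -0.005, "ty": -0.001, "tz": 0.02, "spin": 0},
    {"tx": -0.02, "ty": -0.005, "tz": 0.035, "spin": 0},
    {"tx": -0.06, "ty": -0.016, "tz": 0.02, "spin": 0},
    {"tx": -0.097, "ty": -0.026, "tz": -0.005, "spin": 0},
    {"tx": -0.097, "ty": -0.026, "tz": -0.018, "spin": 0},
    {"tx": -0.093, "ty": -0.025, "tz": -0.027, "spin": 0},
    {"tx": -0.088, "ty": -0.024, "tz": -0.036, "spin": 0},
    {"tx": -0.088, "ty": -0.024, "tz": -0.036, "spin": 0}
  ]
}}

```text
t: 19.15
ee_pos: [490.7, 62.4, 102.7]
orientation: [0.424, -3.113, 0.0]
ft_force: [-0.1, -0.5, -0.4]
width: 0.7
grasp_force: 0.0
```

```bash
python3 pr.py tee | grep -v wide
```

```text
[490.71247857  62.39634351 102.7027059 ]
tail 35 [479.6  59.3 120.8] [-11.2  -3.1  18.1]
tail 19 [486.8  61.3 106.7] [-3.9 -1.   4. ]
tail 14 [489.1  62.  102.3] [-1.7 -0.4 -0.4]
tail 8 [491.8  62.7  97. ] [ 1.1  0.3 -5.7]
tail 6 [492.7  63.   95.2] [ 2.   0.6 -7.5]
```

{"api": "apply_moves", "payload": {
  "targets": [
    {"tx": 0, "ty": 0, "tz": -0.001, "spin": 0},
    {"tx": 0, "ty": 0, "tz": -0.002, "spin": 0},
    {"tx": 0.0005, "ty": 0, "tz": -0.003, "spin": 0},
    {"tx": 0.001, "ty": 0, "tz": -0.004, "spin": 0},
    {"tx": 0.001, "ty": 0, "tz": -0.005, "spin": 0},
    {"tx": 0.0015, "ty": 0, "tz": -0.006, "spin": 0},
    {"tx": 0.0015, "ty": 0, "tz": -0.006, "spin": 0},
    {"tx": 0.0015, "ty": 0, "tz": -0.006, "spin": 0}
  ]
}}

```text
t: 19.95
ee_pos: [490.7, 62.1, 97.7]
orientation: [-0.424, 3.113, -0.0]
ft_force: [-1.4, 0.5, 1.3]
width: 0.4
grasp_force: 0.5
```

{"api": "apply_moves", "payload": {
  "targets": [
    {"tx": 0, "ty": 0, "tz": -0.001, "spin": 0},
    {"tx": 0.0005, "ty": 0, "tz": -0.002, "spin": 0},
    {"tx": 0.001, "ty": 0, "tz": -0.003, "spin": 0},
    {"tx": 0.001, "ty": 0, "tz": -0.003, "spin": 0},
    {"tx": 0.001, "ty": 0, "tz": -0.003, "spin": 0},
    {"tx": 0.001, "ty": 0, "tz": -0.003, "spin": 0},
    {"tx": 0.001, "ty": 0, "tz": -0.003, "spin": 0},
    {"tx": 0.001, "ty": 0, "tz": -0.003, "spin": 0}
  ]
}}

```text
t: 20.75
ee_pos: [491.3, 62.2, 96.3]
orientation: [0.424, -3.113, -0.0]
ft_force: [-8.6, -0.8, 24.9]
width: 0.4
grasp_force: 13.1
```

Both ends of the tee hit a hard stop at home height. Next is the ell.

```bash
python3 -c "
from h import *
print(go([432.8,314.4,14],np.degrees(.213)))"
```

```text
('from', array([491.3,  62.2,  96.3]), 'shift m', array([-0.0585,  0.2522, -0.0823]), 'spin', np.float64(-3.3))
```

{"api": "apply_moves", "payload": {
  "targets": [
    {"tx": -0.003, "ty": 0, "tz": 0.03, "spin": 0},
    {"tx": -0.01, "ty": 0.01, "tz": 0.07, "spin": 0},
    {"tx": -0.02, "ty": 0.05, "tz": 0.1, "spin": 0},
    {"tx": -0.03, "ty": 0.1, "tz": 0.1, "spin": -1},
    {"tx": -0.04, "ty": 0.145, "tz": 0.1, "spin": -3},
    {"tx": -0.05, "ty": 0.19, "tz": 0.08, "spin": -3},
    {"tx": -0.058, "ty": 0.23, "tz": 0.05, "spin": -3},
    {"tx": -0.058, "ty": 0.252, "tz": 0.03, "spin": -3}
  ],
  "gripper": -1
}}

```text
t: 21.55
ee_pos: [432.2, 316.5, 123.3]
orientation: [0.346, -3.122, -0.0]
ft_force: [-0.2, -0.5, -0.4]
width: 61.1
grasp_force: 0.0
```

```bash
python3 chk.py tee -22; python3 fitp.py tee -22; python3 -c "
from h import *
print(go([432.8,314.4,14],np.degrees(.213)))"
```

```text
[432.2 316.5 123.3]
top tee_wide 0.85 [306.4 176.5] expected [308.2 174.5]
top tee_wide 0.51 [314.2 197.3] expected [308.2 174.5]
top tee_tail 0.56 [316.8 218.6] expected [318.4 215.3]
top tee 0.87 [310.5 196.5] expected [313.8 196.9]
side tee_wide 0.77 [369.9 210.2] expected [368.5 209.7]
side tee_tail 0.73 [337.4 234.2] expected [336.9 233.3]
side tee 0.59 [350.3 222.2] expected [351.4 222.4]
0.84 [326. 193. 375. 239.] dx dy dpitch [-2.386  6.3   -0.036] 0.741 nominal 0.709
-6 0.668 -3 0.717 0 0.709 3 0.668 6 0.631 ('from', array([434.4, 313.4, 125.5]), 'shift m', array([-0.0016,  0.001 , -0.1115]), 'spin', np.float64(-0.2))
```

{"api": "apply_moves", "payload": {
  "targets": [
    {"tx": -0.001, "ty": 0.001, "tz": 0, "spin": 0},
    {"tx": -0.001, "ty": 0.001, "tz": -0.03, "spin": 0},
    {"tx": -0.001, "ty": 0.001, "tz": -0.06, "spin": 0},
    {"tx": -0.001, "ty": 0.001, "tz": -0.085, "spin": 0},
    {"tx": -0.001, "ty": 0.001, "tz": -0.1, "spin": 0},
    {"tx": -0.001, "ty": 0.001, "tz": -0.105, "spin": 0},
    {"tx": -0.001, "ty": 0.001, "tz": -0.105, "spin": 0},
    {"tx": -0.001, "ty": 0.001, "tz": -0.105, "spin": 0}
  ],
  "gripper": -1
}}

```text
t: 22.85
ee_pos: [433.3, 315.5, 20.4]
orientation: [-0.342, 3.122, 0.001]
ft_force: [-0.8, 0.8, 0.4]
width: 87.8
grasp_force: 0.0
```

```bash
python3 -c "
from h import *
ctrl.get_image('side')
print(go([432.8,314.4,14],np.degrees(.213)))"
```

```text
('from', array([433.4, 315.6,  20.6]), 'shift m', array([-0.0006, -0.0012, -0.0066]), 'spin', np.float64(-0.3))
```

{"api": "apply_moves", "payload": {
  "targets": [
    {"tx": -0.0005, "ty": -0.001, "tz": -0.0065, "spin": -0.3},
    {"tx": -0.0005, "ty": -0.001, "tz": -0.0065, "spin": -0.3},
    {"tx": -0.0005, "ty": -0.001, "tz": -0.0065, "spin": -0.3},
    {"tx": -0.0005, "ty": -0.001, "tz": -0.0065, "spin": -0.3},
    {"tx": -0.0005, "ty": -0.001, "tz": -0.0065, "spin": -0.3},
    {"tx": -0.0005, "ty": -0.001, "tz": -0.0065, "spin": -0.3},
    {"tx": -0.0005, "ty": -0.001, "tz": -0.0065, "spin": -0.3},
    {"tx": -0.0005, "ty": -0.001, "tz": -0.0065, "spin": -0.3}
  ],
  "gripper": 1
}}

```text
t: 23.7
ee_pos: [432.2, 314.1, 13.1]
orientation: [-0.334, 3.124, 0.0]
ft_force: [-0.6, -0.6, -0.6]
width: 27.6
grasp_force: 0.0
```

{"api": "apply_moves", "payload": {
  "targets": [
    {"tx": 0, "ty": 0, "tz": 0, "spin": 0},
    {"tx": 0, "ty": 0, "tz": 0, "spin": 0},
    {"tx": 0, "ty": 0, "tz": 0, "spin": 0},
    {"tx": 0, "ty": 0, "tz": 0.02, "spin": 0},
    {"tx": 0, "ty": 0, "tz": 0.06, "spin": 0},
    {"tx": 0, "ty": 0, "tz": 0.11, "spin": 0},
    {"tx": 0, "ty": 0, "tz": 0.16, "spin": 0},
    {"tx": 0, "ty": 0, "tz": 0.2, "spin": 0}
  ]
}}

```text
t: 24.5
ee_pos: [432.0, 314.1, 215.4]
orientation: [-0.334, 3.123, 0.001]
ft_force: [0.7, 0.6, -2.8]
width: 24.1
grasp_force: 30.0
```

```bash
python3 -c "
from h import *
ctrl.get_image('side')
print(go(tcp(20,0,0)+[0,0,60],np.degrees(.27)),ctrl.get_obs()['width'])"
```

```text
('from', array([434.9, 316.1, 221.4]), 'shift m', array([ 0.1359, -0.3042, -0.0286]), 'spin', np.float64(3.3)) 23.773088126466575
```

{"api": "apply_moves", "payload": {
  "targets": [
    {"tx": 0.02, "ty": -0.04, "tz": 0, "spin": 1},
    {"tx": 0.04, "ty": -0.085, "tz": 0, "spin": 2},
    {"tx": 0.06, "ty": -0.13, "tz": 0, "spin": 3},
    {"tx": 0.08, "ty": -0.175, "tz": 0, "spin": 3.5},
    {"tx": 0.1, "ty": -0.22, "tz": 0, "spin": 3.5},
    {"tx": 0.12, "ty": -0.262, "tz": 0, "spin": 3.5},
    {"tx": 0.138, "ty": -0.302, "tz": 0, "spin": 3.5},
    {"tx": 0.138, "ty": -0.302, "tz": -0.02, "spin": 3.5}
  ]
}}

```text
t: 25.35
ee_pos: [573.8, 7.6, 194.5]
orientation: [-0.422, 3.107, -0.003]
ft_force: [-0.0, -0.2, -3.5]
width: 24.0
grasp_force: 30.0
```

{"api": "apply_moves", "payload": {
  "targets": [
    {"tx": 0, "ty": 0, "tz": 0, "spin": 0},
    {"tx": 0, "ty": 0, "tz": -0.01, "spin": 0},
    {"tx": 0, "ty": 0, "tz": -0.018, "spin": 0},
    {"tx": 0, "ty": 0, "tz": -0.018, "spin": 0},
    {"tx": 0, "ty": 0, "tz": -0.018, "spin": 0},
    {"tx": 0, "ty": 0, "tz": -0.018, "spin": 0},
    {"tx": 0, "ty": 0, "tz": -0.018, "spin": 0},
    {"tx": 0, "ty": 0, "tz": -0.018, "spin": 0}
  ]
}}

```text
t: 26.15
ee_pos: [570.4, 12.2, 175.4]
orientation: [-0.429, 3.111, -0.0]
ft_force: [-0.1, -0.8, -3.4]
width: 23.6
grasp_force: 30.0
```

```bash
python3 -c "
from h import *
print(go(tcp(20,0,0),np.degrees(.27)),ctrl.get_obs()['width'])"
```

```text
('from', array([570.4,  12.2, 175.4]), 'shift m', array([ 0.0004, -0.0002, -0.0426]), 'spin', np.float64(-0.2)) 23.61981713274892
```

{"api": "apply_moves", "payload": {
  "targets": [
    {"tx": 0, "ty": 0, "tz": -0.006, "spin": -0.2},
    {"tx": 0, "ty": 0, "tz": -0.011, "spin": -0.2},
    {"tx": 0, "ty": 0, "tz": -0.015, "spin": -0.2},
    {"tx": 0, "ty": 0, "tz": -0.018, "spin": -0.2},
    {"tx": 0, "ty": 0, "tz": -0.021, "spin": -0.2},
    {"tx": 0, "ty": 0, "tz": -0.024, "spin": -0.2},
    {"tx": 0, "ty": 0, "tz": -0.027, "spin": -0.2},
    {"tx": 0, "ty": 0, "tz": -0.029, "spin": -0.2}
  ]
}}

```text
t: 26.95
ee_pos: [569.0, 11.8, 145.5]
orientation: [0.423, -3.11, -0.0]
ft_force: [-4.6, -1.3, 2.4]
width: 23.8
grasp_force: 30.0
```

{"api": "apply_moves", "payload": {
  "targets": [
    {"tx": 0, "ty": 0, "tz": -0.002, "spin": 0},
    {"tx": 0, "ty": 0, "tz": -0.004, "spin": 0},
    {"tx": 0, "ty": 0, "tz": -0.006, "spin": 0},
    {"tx": 0, "ty": 0, "tz": -0.008, "spin": 0},
    {"tx": 0, "ty": 0, "tz": -0.01, "spin": 0},
    {"tx": 0, "ty": 0, "tz": -0.011, "spin": 0},
    {"tx": 0, "ty": 0, "tz": -0.012, "spin": 0},
    {"tx": 0, "ty": 0, "tz": -0.013, "spin": 0}
  ]
}}

```text
t: 27.75
ee_pos: [570.3, 12.1, 133.0]
orientation: [-0.424, 3.113, -0.0]
ft_force: [-4.0, -0.5, 2.6]
width: 23.8
grasp_force: 30.0
```

{"api": "apply_moves", "payload": {
  "targets": [
    {"tx": 0, "ty": 0, "tz": -0.001, "spin": 0},
    {"tx": 0, "ty": 0, "tz": -0.002, "spin": 0},
    {"tx": 0, "ty": 0, "tz": -0.002, "spin": 0},
    {"tx": 0, "ty": 0, "tz": -0.0025, "spin": 0},
    {"tx": 0, "ty": 0, "tz": -0.0025, "spin": 0},
    {"tx": 0, "ty": 0, "tz": -0.0025, "spin": 0},
    {"tx": 0, "ty": 0, "tz": -0.0025, "spin": 0},
    {"tx": 0, "ty": 0, "tz": -0.0025, "spin": 0}
  ]
}}

```text
t: 28.55
ee_pos: [570.6, 12.2, 130.9]
orientation: [-0.424, 3.112, 0.0]
ft_force: [-2.7, 1.1, 4.6]
width: 24.0
grasp_force: 30.0
```

{"api": "apply_moves", "payload": {
  "targets": [
    {"tx": 0, "ty": 0, "tz": -0.0005, "spin": 0},
    {"tx": 0, "ty": 0, "tz": -0.001, "spin": 0},
    {"tx": 0, "ty": 0, "tz": -0.001, "spin": 0},
    {"tx": 0, "ty": 0, "tz": -0.001, "spin": 0},
    {"tx": 0, "ty": 0, "tz": -0.001, "spin": 0},
    {"tx": 0, "ty": 0, "tz": -0.001, "spin": 0},
    {"tx": 0, "ty": 0, "tz": -0.001, "spin": 0},
    {"tx": 0, "ty": 0, "tz": -0.001, "spin": 0}
  ]
}}

```text
t: 29.35
ee_pos: [570.6, 12.2, 130.9]
orientation: [-0.424, 3.112, -0.0]
ft_force: [-6.5, 1.0, 15.2]
width: 23.8
grasp_force: 30.0
```

{"api": "apply_moves", "payload": {
  "targets": [
    {"tx": -0.004, "ty": -0.001, "tz": 0.009, "spin": 0},
    {"tx": -0.011, "ty": -0.003, "tz": 0.023, "spin": 0},
    {"tx": -0.011, "ty": -0.016, "tz": 0.022, "spin": 0},
    {"tx": -0.011, "ty": -0.029, "tz": 0.02, "spin": 0},
    {"tx": -0.0115, "ty": -0.042, "tz": 0.018, "spin": 0},
    {"tx": -0.0115, "ty": -0.055, "tz": 0.016, "spin": 0},
    {"tx": -0.0115, "ty": -0.055, "tz": 0.016, "spin": 0},
    {"tx": -0.0115, "ty": -0.055, "tz": 0.016, "spin": 0}
  ]
}}

```text
t: 30.15
ee_pos: [558.4, -43.5, 145.1]
orientation: [0.422, -3.112, -0.001]
ft_force: [-0.6, -0.4, -2.7]
width: 23.7
grasp_force: 30.0
```

```bash
python3 chk.py ell 25; python3 fitp.py ell 25
```

```text
[558.4 -43.5 145.1]
side ell_wide 0.97 [388.8 233.6] expected [389.3 233.1]
side ell_tail 0.94 [349.3 253.6] expected [351.1 253.9]
side ell 0.87 [364.7 241.5] expected [366.8 242.2]
0.87 [338. 233. 402. 262.] dx dy dpitch [-0.74   2.007 -0.007] 0.498 nominal 0.484
-6 0.462 -3 0.476 0 0.484 3 0.458 6 0.418
```

{"api": "apply_moves", "payload": {
  "targets": [
    {"tx": 0.005, "ty": 0.001, "tz": -0.01, "spin": 0},
    {"tx": 0.009, "ty": 0.0025, "tz": -0.017, "spin": 0},
    {"tx": 0.0105, "ty": 0.003, "tz": -0.02, "spin": 0},
    {"tx": 0.012, "ty": 0.0035, "tz": -0.022, "spin": 0},
    {"tx": 0.013, "ty": 0.0035, "tz": -0.024, "spin": 0},
    {"tx": 0.014, "ty": 0.004, "tz": -0.0255, "spin": 0},
    {"tx": 0.014, "ty": 0.004, "tz": -0.0255, "spin": 0},
    {"tx": 0.014, "ty": 0.004, "tz": -0.0255, "spin": 0}
  ]
}}

```text
t: 31.45
ee_pos: [572.1, -39.0, 120.0]
orientation: [0.423, -3.112, -0.0]
ft_force: [-3.6, -1.6, -1.9]
width: 23.8
grasp_force: 30.0
```

```bash
python3 chk.py ell -4; python3 fitp.py ell -4
```

```text
[572.1 -39.  120. ]
side ell_wide 0.77 [395.1 242.4] expected [393.6 239.7]
side ell_tail 0.79 [354.1 257.5] expected [356.  260.2]
side ell 0.55 [367.5 248.8] expected [371.5 248.6]
0.92 [342. 236. 405. 267.] dx dy dpitch [-0.97   1.849  0.019] 0.473 nominal 0.461
-6 0.443 -3 0.456 0 0.461 3 0.449 6 0.41 0.5 [303. 199. 427. 310.] dx dy dpitch [ 35.452 -78.62    0.304] 0.204 nominal 0.008
-6 0.018 -3 0.013 0 0.008 3 0.008 6 0.009
```

{"api": "apply_moves", "payload": {
  "targets": [
    {"tx": -0.0007, "ty": -0.0002, "tz": -0.0004, "spin": 0},
    {"tx": -0.0013, "ty": -0.0003, "tz": -0.0007, "spin": 0},
    {"tx": -0.001, "ty": -0.0002, "tz": -0.0017, "spin": 0},
    {"tx": -0.0005, "ty": -0.0001, "tz": -0.0027, "spin": 0},
    {"tx": 0, "ty": 0, "tz": -0.0036, "spin": 0},
    {"tx": 0.0005, "ty": 0.0001, "tz": -0.0042, "spin": 0},
    {"tx": 0.0005, "ty": 0.0001, "tz": -0.0042, "spin": 0},
    {"tx": 0.0005, "ty": 0.0001, "tz": -0.0042, "spin": 0}
  ]
}}

```text
t: 32.75
ee_pos: [573.4, -38.8, 116.0]
orientation: [-0.424, 3.112, -0.0]
ft_force: [0.0, 0.0, -1.0]
width: 23.7
grasp_force: 30.9
```

{"api": "apply_moves", "payload": {
  "targets": [
    {"tx": 0, "ty": 0, "tz": 0, "spin": 0},
    {"tx": 0, "ty": 0, "tz": 0, "spin": 0},
    {"tx": 0, "ty": 0, "tz": 0, "spin": 0},
    {"tx": 0, "ty": 0, "tz": 0.001, "spin": 0},
    {"tx": 0, "ty": 0, "tz": 0.01, "spin": 0},
    {"tx": 0, "ty": 0, "tz": 0.035, "spin": 0},
    {"tx": 0, "ty": 0, "tz": 0.07, "spin": 0},
    {"tx": 0, "ty": 0, "tz": 0.08, "spin": 0}
  ],
  "gripper": -0.2
}}

```text
t: 33.55
ee_pos: [575.3, -39.0, 199.6]
orientation: [-0.423, 3.107, -0.002]
ft_force: [1.3, 0.8, -0.0]
width: 52.3
grasp_force: 0.0
```

```bash
python3 chk.py ell -11; python3 fitp.py ell -11; python3 pr.py ell; python3 v.py t6.png
```

```text
[575.3 -39.  199.6]
side ell_wide 0.84 [393.7 240.8] expected [394.7 241.3]
side ell 0.64 [371.9 250.9] expected [372.6 250.2]
0.83 [343. 229. 405. 268.] dx dy dpitch [-2.884  2.114 -0.024] 0.913 nominal 0.856
-6 0.844 -3 0.889 0 0.856 3 0.805 6 0.755 0.65 [303. 189. 435. 311.] dx dy dpitch [32.684 40.138 -0.52 ] 0.131 nominal 0.018
-6 0.017 -3 0.014 0 0.018 3 0.022 6 0.027 [572.67393458 -38.77945084 194.88198471]
wide 35 [599.2 -48.6 166.8] [ 26.6  -9.9 -28. ]
wide 19 [606.5 -46.6 152.7] [ 33.8  -7.9 -42.2]
wide 14 [608.7 -46.  148.3] [ 36.1  -7.2 -46.6]
wide 8 [611.4 -45.3 143. ] [ 38.8  -6.5 -51.9]
wide 6 [612.4 -45.  141.2] [ 39.7  -6.2 -53.6]
tail 35 [511.6 -56.3 120.8] [-61.1 -17.5 -74. ]
tail 19 [518.8 -54.3 106.7] [-53.9 -15.5 -88.2]
tail 14 [521.1 -53.7 102.3] [-51.6 -14.9 -92.6]
tail 8 [523.8 -52.9  97. ] [-48.9 -14.1 -97.9]
tail 6 [524.7 -52.7  95.2] [-48.  -13.9 -99.6]
```

View pics/t6.png

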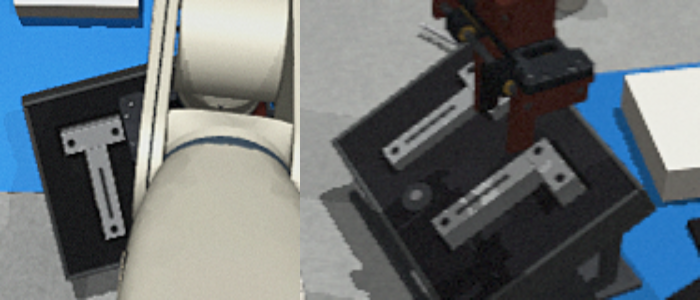

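The tee is home, and the ell sits in its mouth, still proud. I'll press the foot first.

{"api": "apply_moves", "payload": {
  "targets": [
    {"tx": 0.013, "ty": -0.005, "tz": -0.005, "spin": 0},
    {"tx": 0.0265, "ty": -0.01, "tz": -0.01, "spin": 0},
    {"tx": 0.0265, "ty": -0.01, "tz": -0.018, "spin": 0},
    {"tx": 0.0265, "ty": -0.01, "tz": -0.028, "spin": 0},
    {"tx": 0.03, "ty": -0.009, "tz": -0.035, "spin": 0},
    {"tx": 0.034, "ty": -0.008, "tz": -0.042, "spin": 0},
    {"tx": 0.036, "ty": -0.007, "tz": -0.047, "spin": 0},
    {"tx": 0.036, "ty": -0.007, "tz": -0.047, "spin": 0}
  ],
  "gripper": 1
}}

```text
t: 34.95
ee_pos: [609.3, -45.6, 148.3]
orientation: [0.424, -3.113, -0.0]
ft_force: [-0.3, 0.2, 0.1]
width: 0.8
grasp_force: 0.0
```

{"api": "apply_moves", "payload": {
  "targets": [
    {"tx": 0.0005, "ty": 0, "tz": -0.001, "spin": 0},
    {"tx": 0.001, "ty": 0, "tz": -0.002, "spin": 0},
    {"tx": 0.0015, "ty": 0.0005, "tz": -0.003, "spin": 0},
    {"tx": 0.002, "ty": 0.0005, "tz": -0.004, "spin": 0},
    {"tx": 0.0025, "ty": 0.001, "tz": -0.005, "spin": 0},
    {"tx": 0.003, "ty": 0.001, "tz": -0.006, "spin": 0},
    {"tx": 0.003, "ty": 0.001, "tz": -0.006, "spin": 0},
    {"tx": 0.003, "ty": 0.001, "tz": -0.006, "spin": 0}
  ]
}}

```text
t: 35.75
ee_pos: [612.0, -46.5, 144.6]
orientation: [0.424, -3.113, 0.004]
ft_force: [-6.9, -7.3, 15.1]
width: 0.0
grasp_force: 8.1
```

{"api": "apply_moves", "payload": {
  "targets": [
    {"tx": 0, "ty": 0, "tz": -0.001, "spin": 0},
    {"tx": 0.0005, "ty": 0, "tz": -0.002, "spin": 0},
    {"tx": 0.001, "ty": 0, "tz": -0.0025, "spin": 0},
    {"tx": 0.001, "ty": 0, "tz": -0.0025, "spin": 0},
    {"tx": 0.001, "ty": 0, "tz": -0.0025, "spin": 0},
    {"tx": 0.001, "ty": 0, "tz": -0.0025, "spin": 0},
    {"tx": 0.001, "ty": 0, "tz": -0.0025, "spin": 0},
    {"tx": 0.001, "ty": 0, "tz": -0.0025, "spin": 0}
  ]
}}

```text
t: 36.55
ee_pos: [612.4, -46.8, 144.1]
orientation: [0.424, -3.112, 0.005]
ft_force: [-15.7, -8.3, 30.9]
width: 0.4
grasp_force: 17.8
```

{"api": "apply_moves", "payload": {
  "targets": [
    {"tx": -0.005, "ty": -0.001, "tz": 0.02, "spin": 0},
    {"tx": -0.02, "ty": -0.003, "tz": 0.035, "spin": 0},
    {"tx": -0.06, "ty": -0.007, "tz": 0.02, "spin": 0},
    {"tx": -0.1, "ty": -0.011, "tz": -0.005, "spin": 0},
    {"tx": -0.101, "ty": -0.011, "tz": -0.018, "spin": 0},
    {"tx": -0.097, "ty": -0.01, "tz": -0.027, "spin": 0},
    {"tx": -0.092, "ty": -0.009, "tz": -0.036, "spin": 0},
    {"tx": -0.092, "ty": -0.009, "tz": -0.036, "spin": 0}
  ]
}}

```text
t: 37.35
ee_pos: [522.8, -53.7, 103.5]
orientation: [0.424, -3.113, -0.0]
ft_force: [0.2, 0.4, -0.2]
width: 0.5
grasp_force: 0.0
```

{"api": "apply_moves", "payload": {
  "targets": [
    {"tx": 0, "ty": 0, "tz": -0.001, "spin": 0},
    {"tx": 0, "ty": 0, "tz": -0.002, "spin": 0},
    {"tx": 0.0005, "ty": 0, "tz": -0.003, "spin": 0},
    {"tx": 0.001, "ty": 0, "tz": -0.004, "spin": 0},
    {"tx": 0.001, "ty": 0, "tz": -0.005, "spin": 0},
    {"tx": 0.0015, "ty": 0, "tz": -0.006, "spin": 0},
    {"tx": 0.0015, "ty": 0, "tz": -0.006, "spin": 0},
    {"tx": 0.0015, "ty": 0, "tz": -0.006, "spin": 0}
  ]
}}

```text
t: 38.15
ee_pos: [523.3, -53.8, 99.2]
orientation: [-0.424, 3.112, -0.0]
ft_force: [-1.4, 1.0, 5.4]
width: 0.5
grasp_force: 3.0
```

{"api": "apply_moves", "payload": {
  "targets": [
    {"tx": 0, "ty": 0, "tz": -0.001, "spin": 0},
    {"tx": 0.0005, "ty": 0, "tz": -0.002, "spin": 0},
    {"tx": 0.001, "ty": 0, "tz": -0.003, "spin": 0},
    {"tx": 0.001, "ty": 0, "tz": -0.004, "spin": 0},
    {"tx": 0.001, "ty": 0, "tz": -0.004, "spin": 0},
    {"tx": 0.001, "ty": 0, "tz": -0.004, "spin": 0},
    {"tx": 0.001, "ty": 0, "tz": -0.004, "spin": 0},
    {"tx": 0.001, "ty": 0, "tz": -0.004, "spin": 0}
  ]
}}

```text
t: 38.95
ee_pos: [523.9, -53.8, 96.9]
orientation: [-0.424, 3.112, -0.0]
ft_force: [-9.7, 0.9, 26.5]
width: 0.3
grasp_force: 14.0
```

{"api": "apply_moves", "payload": {
  "targets": [
    {"tx": -0.005, "ty": 0, "tz": 0.03, "spin": 0},
    {"tx": 0.01, "ty": 0.001, "tz": 0.07, "spin": 0},
    {"tx": 0.05, "ty": 0.003, "tz": 0.09, "spin": 0},
    {"tx": 0.076, "ty": 0.005, "tz": 0.085, "spin": 0},
    {"tx": 0.076, "ty": 0.005, "tz": 0.075, "spin": 0},
    {"tx": 0.082, "ty": 0.007, "tz": 0.063, "spin": 0},
    {"tx": 0.086, "ty": 0.008, "tz": 0.055, "spin": 0},
    {"tx": 0.087, "ty": 0.008, "tz": 0.053, "spin": 0}
  ]
}}

```text
t: 39.75
ee_pos: [609.3, -45.6, 145.3]
orientation: [0.423, -3.11, -0.001]
ft_force: [0.3, -0.3, -0.5]
width: 0.3
grasp_force: 0.0
```

{"api": "apply_moves", "payload": {
  "targets": [
    {"tx": 0.0005, "ty": 0, "tz": -0.001, "spin": 0},
    {"tx": 0.001, "ty": 0, "tz": -0.002, "spin": 0},
    {"tx": 0.0015, "ty": 0, "tz": -0.003, "spin": 0},
    {"tx": 0.002, "ty": 0, "tz": -0.004, "spin": 0},
    {"tx": 0.0025, "ty": 0, "tz": -0.005, "spin": 0},
    {"tx": 0.003, "ty": 0, "tz": -0.006, "spin": 0},
    {"tx": 0.003, "ty": 0, "tz": -0.006, "spin": 0},
    {"tx": 0.003, "ty": 0, "tz": -0.006, "spin": 0}
  ]
}}

```text
t: 40.55
ee_pos: [612.6, -45.9, 143.6]
orientation: [0.424, -3.111, -0.0]
ft_force: [-11.3, -0.4, 19.0]
width: 0.5
grasp_force: 11.0
```

Everything is at its stop. The ell's foot settled a little further on the second press, so I'll press the tee's crossbar again too.

{"api": "apply_moves", "payload": {
  "targets": [
    {"tx": -0.005, "ty": 0, "tz": 0.03, "spin": 0},
    {"tx": -0.018, "ty": 0.03, "tz": 0.05, "spin": 0},
    {"tx": -0.03, "ty": 0.075, "tz": 0.05, "spin": 0},
    {"tx": -0.042, "ty": 0.12, "tz": 0.045, "spin": 0},
    {"tx": -0.045, "ty": 0.131, "tz": 0.025, "spin": 0},
    {"tx": -0.042, "ty": 0.131, "tz": 0.014, "spin": 0},
    {"tx": -0.04, "ty": 0.131, "tz": 0.006, "spin": 0},
    {"tx": -0.039, "ty": 0.131, "tz": 0.004, "spin": 0}
  ]
}}

```text
t: 41.35
ee_pos: [574.9, 84.2, 144.5]
orientation: [0.422, -3.112, 0.0]
ft_force: [0.9, 0.7, 0.9]
width: 0.6
grasp_force: 0.0
```

{"api": "apply_moves", "payload": {
  "targets": [
    {"tx": 0.0005, "ty": 0, "tz": -0.001, "spin": 0},
    {"tx": 0.001, "ty": 0, "tz": -0.002, "spin": 0},
    {"tx": 0.0015, "ty": 0, "tz": -0.003, "spin": 0},
    {"tx": 0.002, "ty": 0, "tz": -0.004, "spin": 0},
    {"tx": 0.002, "ty": 0, "tz": -0.0045, "spin": 0},
    {"tx": 0.002, "ty": 0, "tz": -0.0045, "spin": 0},
    {"tx": 0.002, "ty": 0, "tz": -0.0045, "spin": 0},
    {"tx": 0.002, "ty": 0, "tz": -0.0045, "spin": 0}
  ]
}}

```text
t: 42.15
ee_pos: [576.0, 84.4, 143.0]
orientation: [0.423, -3.112, 0.001]
ft_force: [-10.6, -2.1, 18.1]
width: 0.3
grasp_force: 10.5
```

Home. I'll retract clear of everything and verify.

{"api": "apply_moves", "payload": {
  "targets": [
    {"tx": -0.005, "ty": 0, "tz": 0.03, "spin": 0},
    {"tx": -0.015, "ty": 0.01, "tz": 0.07, "spin": 0},
    {"tx": -0.04, "ty": 0.05, "tz": 0.1, "spin": 0},
    {"tx": -0.07, "ty": 0.09, "tz": 0.1, "spin": 0},
    {"tx": -0.1, "ty": 0.13, "tz": 0.1, "spin": 0},
    {"tx": -0.13, "ty": 0.17, "tz": 0.1, "spin": 0},
    {"tx": -0.15, "ty": 0.21, "tz": 0.1, "spin": 0},
    {"tx": -0.15, "ty": 0.25, "tz": 0.1, "spin": 0}
  ]
}}

```text
t: 42.95
ee_pos: [424.5, 336.4, 241.7]
orientation: [-0.425, 3.112, 0.001]
ft_force: [0.6, -0.5, -0.0]
width: 0.0
grasp_force: 0.0
```

```bash
python3 fitp.py tee -22; python3 fitp.py ell -22; python3 v.py t7.png
```

```text
0.95 [321. 196. 377. 240.] dx dy dpitch [-2.479  9.051 -0.056] 0.737 nominal 0.716
-6 0.671 -3 0.715 0 0.716 3 0.675 6 0.636 0.91 [345. 230. 405. 267.] dx dy dpitch [-4.21   3.489  0.051] 0.678 nominal 0.638
-6 0.666 -3 0.665 0 0.638 3 0.606 6 0.572
```

View pics/t7.png

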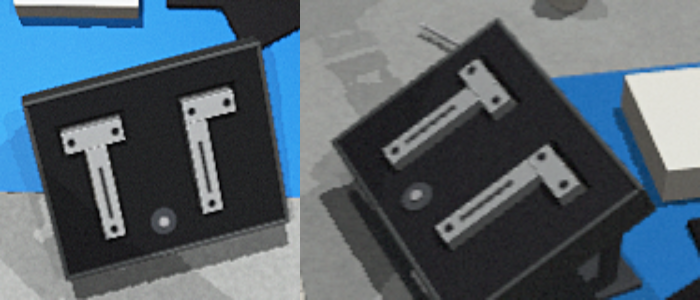

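Both parts show flush in the picture. The probed end heights match the 28° slope to 0.1 mm (46.7 mm against 46.6 mm), so I'm handing in.

```bash
python3 -c "
from workcell import ctrl
print(ctrl.close_job())"
```

```text
the job is handed in; nothing more can be done
None
```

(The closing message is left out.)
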